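Peel a slide tray off the clinging stack and hold it out

ROBOT

A 7-joint arm with a two-finger parallel gripper is mounted at the origin on the work surface. World frame = base frame: x ahead of the robot, y to its left, z up, the work surface at z = 0. Lengths are in m, angles in rad, forces in N, time in s.
With the tool pointing down it reaches from about 0.35 to 0.775 m from the base axis. Payload 3.1 kg.
Tool frame: the origin (TCP) lies on the centre line of the jaws, within the pads' length; the fingertips stand 19 mm ahead of it and the grasp point (between the pads) is the TCP; z points along the fingers, y is the direction in which the jaws open and shut (so a half turn about z gives the same grasp; the last joint's range is limited). The gripper opens to 85 mm and grips with 20 to 120 N. Pads are 22 mm wide; open, the fingers measure 114 mm over their backs; the gripper's body (76 mm by 85 mm) begins 54 mm behind the grasp point. The pads swing forward as they close: fully open they stand 13 mm farther back than shut.
Start: joints at [-1.336, 0.311, 0.014, 1.512, -0.004, 1.319, -0.027], TCP at [0.15, 0.529, 0.25] pointing down, gripper open.
Joint ranges: [-2.7, 2.7], [-0.3, 1.91], [-1.27, 1.3], [0.12, 2.57], [-1.44, 4.58], [0.2, 2.03], [-3.05, 3.05]. Speed limits (rad/s): [2.79, 2.79, 3.14, 3.14, 3.14, 3.14, 3.14].

INTERFACE

Orientations are given as a unit quaternion [x, y, z, w].
In Python, from station import * gives the robot as it stands.
- The arm moves only by the shell command python3 -m handwheel 'ROWS' [FORCE]. ROWS is JSON, a list of rows, each an object of numbers: "jaw": the finger opening in mm, from 0 to 85.4; "x", "y", "z": the shift along the tool's x, y, z in mm; "twist": the turn about the tool's z in degrees. In form: [{"jaw": .., "x": .., "y": .., "z": .., "twist": ..}, ...]. A call has 1 to 8 rows; each row shifts and turns the pose as measured when the row begins, along the tool's axes as they then stand; what a row does not reach is not made up. A row lasts 1/12 s, in which the tool goes at most 41.7 mm and 7.16 degrees, less where a joint would pass 70% of its speed; a pose out of reach is approached as far as the arm can. A call is refused whole if a number of a shift passes 41.7 or a number of a turn 7.16, either way. A call with a gripper value outside its range is refused whole. The fingers move at their own pace and stop on an object; FORCE is the grip in N (left out, the last holds). Time passes only in rows, so rows that do not move let the fingers close. It gives the time, the measured TCP pose, the force and the opening at its end, in the units of the state.
- get_obs(): the state, without advancing time (a new reading comes with each control period).
- get_image(name): name is "scene" or "top"; returns (picture, depth): 480x640x3 uint8, blue, green, red; 480x640 float32, m along the optical axis (not along the pixel's ray), 0 where there is no reading.
- camera_model(name): a dict with "mtx" (3x3 intrinsics, pixels), "xyz" and "orientation" of the camera in the world. Camera axes: x right, y up, looking along -z (the intrinsics and any distortion apply to the point x, -y, -z); pixel columns grow to the right and rows downward; lengths in m; the calibration is good to about 2 mm. A picture is of the moment at which its call begins. camera_model takes no time and is no camera call.
- hand_in(): hands the job in, once; it reports no verdict.
The state is a dict: "time_s": time; "joint_positions": joint angles; "dq": joint speeds; "tau": joint torques, N m; "tcp_pos": TCP position; "tool_rot": TCP orientation; "wrist_force": force on the tool from outside, world axes, zero at the start; "wrist_torque": the same for the moment, N m; "width": finger opening in m.
Only numpy, scipy, OpenCV 4.12 (cv2) and the standard library are available. Lean on these libraries where they do the work, as an engineer would, in place of code of your own. Each camera call takes 0.05 s, during which the arm holds its last target.

TASK

Fetch one clean slide tray for the technician: the nested trays cling together, so take the uppermost tray by its corner tab and peel it, raising the tab corner by a good two centimetres while the opposite corner still sits down in the stack, and only then lift it off whole, leaving the rest of the stack standing where it is. Carry the tray over to the bench mat and present it there, level, above the middle of the mat with its underside about 15 cm above the bench, ready to be filled with slides. Finish while still holding it up like that by the tab, without putting it down or letting go, and leave the other things on the bench alone.

Things in the scene. Friction and masses are not known exactly. Their poses are not given: they have to be found in the camera images.
- tray: The uppermost tray, the one to take: white open rigid plastic tray, about 120 g, 28 mm tall, 152 x 112 mm over the rim, corners cut at 45 deg, a tab on the (-x,+y) corner. Origin: centre of underside, 98 mm above the bench when nested; x long side, y short side, z up. About 1 mm of play. Friction ribs near its 4 corners each cling with 1 to 1.6 N until risen 5 mm; about 3 N at the tab peels it.
- tab (a point): Middle of the uppermost tray's corner tab, where to pinch it across its width from above: at (-79, 59, 24) mm in the tray's frame, 122 mm above the bench at the start. The tab is a flat tongue 24 mm wide, 8 mm thick, top flush with the rim, sticking 32 mm straight out of the cut corner along (-0.707, 0.707, 0); this point is 17 mm out from the rim's edge. Axes as the tray's.
- heel (a point): The opposite corner of the uppermost tray, without a tab: middle of the cut corner's outer rim edge, top of the rim, at (67, -47, 28) mm in the tray's frame; the tray hinges about here while it is peeled. Axes as the tray's.
- stack: The rest of the stack, to be left standing: seven such trays nested and stuck together, 0.9 kg, loose on the bench, rims 14 mm apart, highest rim 112 mm up. Origin: centre of its underside; axes as the uppermost tray's at the start. Trays are turned end for end, so the next tray's tab is at the opposite corner; the next tab below the uppermost tab is 28 mm lower.
- mat: The bench mat over which the tray is presented: a flat dark rubber mat 240 x 240 mm, 3 mm thick, fixed to the bench. Origin: centre of its underside.
- slidebox: Bystander: closed grey slide box 85 x 100 x 35 mm lying on the bench beyond the work. Origin: centre of its underside.
- dish: Bystander: closed pale round dish, 91 mm across, 16 mm tall, flat on the bench between stack and mat, on the robot's side. Origin: centre of its underside.
- vial: Bystander: small clear vial with cap, 30 mm across, 62 mm tall, standing at the side of the bench. Origin: centre of its underside.
- dropper: Bystander: brown dropper bottle, 36 mm across, 85 mm tall, standing at the other side. Origin: centre of its underside.

How it is judged:
On the way, in this order (a step that is already met when the one before it is completed fails the run):
1. the uppermost tray's tab corner is peeled up at least 15 mm while its opposite corner is still within 7 mm of its seat in the stack (z of tab in the frame of stack above 0.137 m and z of heel in the frame of stack below 0.133 m), for 0.1 s.
2. the tray is lifted clear of the stack, held by the gripper (z of tray in the frame of stack above 0.125 m and contact force between tray and stack below 0.05 N and contact force between tray and the fingers above 0.5 N), for 0.1 s.
At the end, for the whole second after the job is handed in: The tray is still held in the fingers by its tab and at rest: centre within 50 mm of the mat's centre, underside 110 to 200 mm above the bench, level within 8 degrees, touching neither stack nor mat. The stack stands upright within 25 mm of where it was, and the bystanders within 30 mm, upright (horizontal distance between tray and mat below 0.05 m and height (world z) of tray between 0.11 and 0.2 m and angle between tray's own z axis and vertical below 0.14 rad and distance between the grasp point and tab below 0.035 m and contact force between tray and the fingers above 0.5 N and contact force between tray and stack below 0.05 N and contact force between tray and mat below 0.05 N and linear speed of tray below 0.03 m/s and distance of stack from where it was at the start of the episode below 0.025 m and angle between stack's own z axis and vertical below 0.05 rad and distance of each of slidebox, dish, vial, dropper from where it was at the start of the episode below 0.03 m and angle between each of slidebox, dish, vial, dropper's own z axis and vertical below 0.2 rad); the arm keeps its last pose, push and grip.
It fails at once if the rest of the stack is dragged up or tipped (height (world z) of stack above 0.015 m or angle between stack's own z axis and vertical above 0.2 rad).
It fails at once if a bystander is knocked over (angle between any of slidebox, dish, vial, dropper's own z axis and vertical above 0.5 rad).
It also fails if it takes over 40 s, if anything falls off the work surface, if the arm or the gripper's body presses on something with over 40 N, if the wrist force passes 120 N, or if a joint passes its speed limit or range.

## Working session

There is one attempt and no reset: what is moved stays moved. The work goes in short steps, Python scripts to look and compute and a shell command to move; the robot and the scene stay as the last step left them, time stands still between calls to the robot, and variables do not carry over. Pictures are saved under pics/ and viewed, and the job is handed in when it is done.

```bash
ls; mkdir -p pics; python3 - <<'E'
from station import *
import cv2,numpy as np
o=get_obs();print({k:np.round(v,4).tolist() for k,v in o.items()})
for n in("scene","top"):
    p,d=get_image(n);cv2.imwrite(f"pics/{n}0.png",p);np.save(f"{n}0d.npy",d);m=camera_model(n);print(n,m)
E
```

```text
pics
{'time_s': 0.0, 'joint_positions': [-1.3357, 0.3117, 0.014, 1.5131, -0.0044, 1.3192, -0.0272], 'dq': [0.0, 0.0006, 0.0002, -0.0006, 0.0017, -0.0016, -0.0001], 'tau': [-0.0002, -37.991, 0.1458, -23.0591, 0.0121, 0.0134, -0.0], 'tcp_pos': [0.1501, 0.5284, 0.2492], 'tool_rot': [0.1379, 0.9904, -0.0012, -0.0001], 'wrist_force': [-0.4465, -0.2448, -0.391], 'wrist_torque': [0.0104, -0.0191, -0.0297], 'width': 0.0851}
scene {'mtx': array([[539.3696998 ,   0.        , 314.33336849],
       [  0.        , 539.3696998 , 243.27962505],
       [  0.        ,   0.        ,   1.        ]]), 'xyz': array([1.00296973, 0.59703796, 0.96959725]), 'orientation': array([0.11117332, 0.33083126, 0.88400425, 0.31101069])}
top {'mtx': array([[442.7600807 ,   0.        , 312.20156433],
       [  0.        , 442.7600807 , 237.73189589],
       [  0.        ,   0.        ,   1.        ]]), 'xyz': array([ 0.44768292, -0.00647767,  1.2101358 ]), 'orientation': array([-0.04044534,  0.03731221,  0.70735223, -0.70471611])}
```

View pics/scene0.png

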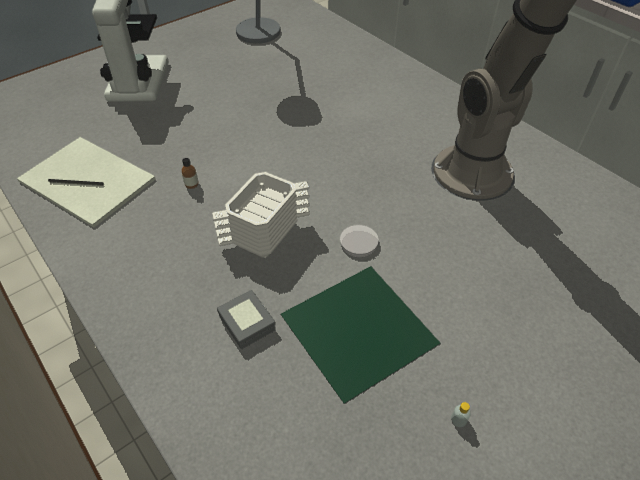

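View pics/top0.png

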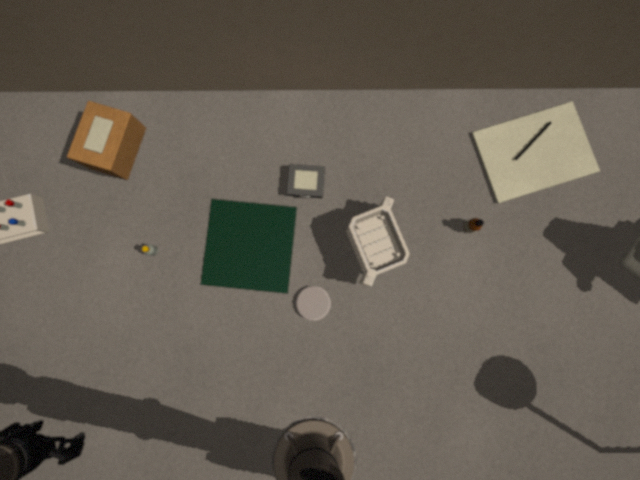

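```bash
cat > h.py <<'E'
from station import *
import cv2,numpy as np
from scipy.spatial.transform import Rotation as R
def P(n,u,v,d):
    m=camera_model(n);K=m["mtx"];
    c=np.stack([(u-K[0,2])/K[0,0]*d,-(v-K[1,2])/K[1,1]*d,-d],-1)
    return R.from_quat(m["orientation"]).apply(c.reshape(-1,3))+m["xyz"]
def plane(n,u,v,z):
    a=P(n,np.array([u],float),np.array([v],float),np.array([1.]))[0];c=camera_model(n)["xyz"]
    return c+(a-c)*(z-c[2])/(a[2]-c[2])
def cloud(n,d):
    v,u=np.mgrid[:480,:640];return P(n,u.ravel(),v.ravel(),d.ravel().astype(float)).reshape(480,640,3)
E
python3 - <<'E'
from h import *
a=cv2.imread("pics/scene0.png")[155:265,195:325];b=cv2.imread("pics/top0.png")[190:295,330:425]
cv2.imwrite("pics/z0.png",cv2.resize(a,(780,600*110//100 if 0 else 590),interpolation=cv2.INTER_CUBIC))
cv2.imwrite("pics/z1.png",cv2.resize(b,(543,600),interpolation=cv2.INTER_CUBIC))
for n in("scene","top"):
    c=cloud(n,np.load(f"{n}0d.npy"));np.save(n+"c.npy",c)
    img=cv2.imread(f"pics/{n}0.png");
    m=(c[...,2]>.085)&(c[...,2]<.14)&(img.min(-1)>60)
    if n=="top": m[:180]=0;m[300:]=0;m[:,:320]=0;m[:,420:]=0
    else: m[:160]=0;m[270:]=0;m[:,:200]=0;m[:,320:]=0
    q=c[m];print(n,len(q),q.min(0),q.max(0))
    h=np.histogram(q[:,2],bins=np.arange(.085,.14,.004));print(h)
    t=np.zeros((480,640),np.uint8)
    zz=np.clip((c[...,2]-.0)/.14*255,0,255).astype(np.uint8)
    w=zz[190:295,330:425] if n=="top" else zz[155:265,195:325]
    cv2.imwrite(f"pics/dz_{n}.png",cv2.applyColorMap(cv2.resize(w,None,fx=5,fy=5,interpolation=0),cv2.COLORMAP_JET))
E
```

```text
scene 3435 [ 0.44990269 -0.23630064  0.08500023] [ 0.67463001 -0.08450824  0.1310047 ]
(array([ 78,  24, 225, 937, 369, 195, 431, 197, 129, 371, 453,  26,   0]), array([0.085, 0.089, 0.093, 0.097, 0.101, 0.105, 0.109, 0.113, 0.117,
       0.121, 0.125, 0.129, 0.133, 0.137]))
top 2985 [ 0.45116803 -0.23966051  0.08512774] [ 0.67462639 -0.09296919  0.13199497]
(array([  8,   6, 126, 932, 566, 109, 166, 134,  88, 324, 473,  53,   0]), array([0.085, 0.089, 0.093, 0.097, 0.101, 0.105, 0.109, 0.113, 0.117,
       0.121, 0.125, 0.129, 0.133, 0.137]))
```

View pics/z0.png

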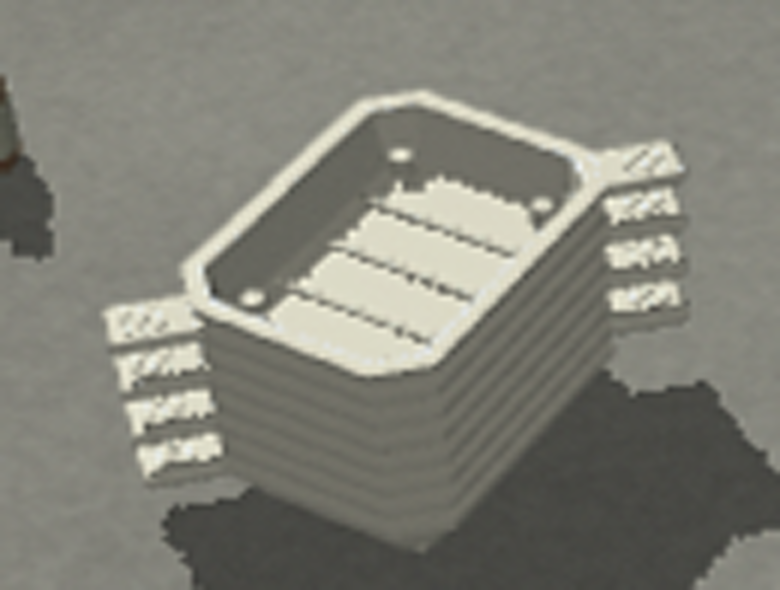

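View pics/z1.png

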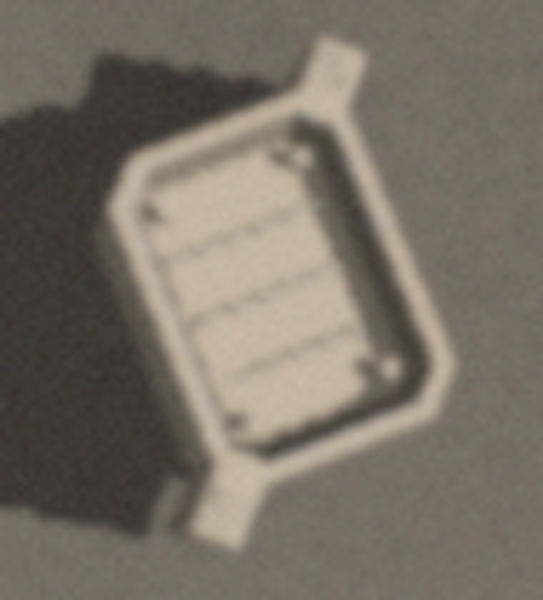

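View pics/dz_top.png

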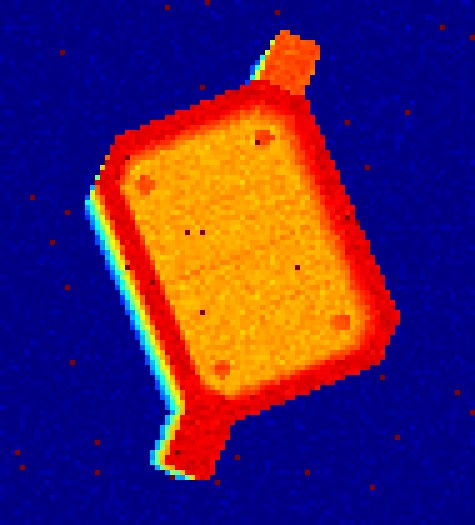

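```bash
python3 - <<'E'
from h import *
res={}
for n in("top","scene"):
    c=np.load(n+"c.npy");img=cv2.imread(f"pics/{n}0.png")
    m=(c[...,2]>.117)&(c[...,2]<.14)&(c[...,0]>.4)&(c[...,0]<.72)&(c[...,1]<-.05)&(c[...,1]>-.3)
    m=cv2.morphologyEx(m.astype(np.uint8),cv2.MORPH_OPEN,np.ones((2,2),np.uint8))
    nn,l,s,_=cv2.connectedComponentsWithStats(m);k=1+np.argmax(s[1:,4]);q=c[l==k]
    print(n,len(q),"z med",np.median(q[:,2]))
    g=np.round((q[:,:2]-[.4,-.3])*1000).astype(int)
    G=np.zeros((320,260),np.uint8);G[g[:,0],g[:,1]]=255
    G=cv2.morphologyEx(G,cv2.MORPH_CLOSE,np.ones((9,9),np.uint8))
    cs,_=cv2.findContours(G,cv2.RETR_EXTERNAL,2);G2=cv2.drawContours(G*0,cs,-1,255,-1)
    body=cv2.morphologyEx(G2,cv2.MORPH_OPEN,cv2.getStructuringElement(cv2.MORPH_ELLIPSE,(41,41)))
    tab=cv2.morphologyEx(cv2.subtract(G2,body),cv2.MORPH_OPEN,np.ones((9,9),np.uint8))
    for nm,M in(("body",body),("tab",tab)):
        cc,_=cv2.findContours(M,cv2.RETR_EXTERNAL,2)
        cc=max(cc,key=cv2.contourArea);(a,b),w,an=cv2.minAreaRect(cc)
        mo=cv2.moments(cc)
        print(nm,"rect ctr xy",.4+b/1000,-.3+a/1000,w,an,"centroid",.4+mo['m01']/mo['m00']/1000,-.3+mo['m10']/mo['m00']/1000)
        if nm=="tab":
            sel=M[g[:,0],g[:,1]]>0;print("tab z",np.median(q[sel,2]),np.std(q[sel,2]))
            print(cv2.boxPoints(((a,b),w,an))[:,::-1]/1000+[.4,-.3])
    cv2.imwrite(f"pics/G_{n}.png",cv2.resize(np.hstack([G2,tab]),None,fx=1.5,fy=1.5))
    # mat
    h=cv2.cvtColor(img,cv2.COLOR_BGR2HSV);mm=cv2.inRange(h,(60,120,20),(100,255,120))
    cc,_=cv2.findContours(mm,cv2.RETR_EXTERNAL,2);cc=max(cc,key=cv2.contourArea)
    mo=cv2.moments(cc);bx=np.array([plane(n,u,v,.003) for u,v in cv2.boxPoints(cv2.minAreaRect(cc))])
    ap=cv2.approxPolyDP(cc,.03*cv2.arcLength(cc,True),True)[:,0];ap=np.array([plane(n,u,v,.003)[:2] for u,v in ap])
    print("mat",ap.mean(0),ap.tolist(),"z",np.median(c[mm>0][:,2]))
E
```

```text
top 931 z med 0.12486039109878111Traceback (most recent call last):
  File "<stdin>", line 10, in <module>
IndexError: index 294 is out of bounds for axis 1 with size 260
```

```bash
cat > m.py <<'E'
from h import *
for n in("top","scene"):
    c=np.load(n+"c.npy");img=cv2.imread(f"pics/{n}0.png")
    m=(c[...,2]>.117)&(c[...,2]<.14)&(c[...,0]>.4)&(c[...,0]<.72)&(c[...,1]<-.05)&(c[...,1]>-.3)
    m=m.astype(np.uint8)
    nn,l,s,_=cv2.connectedComponentsWithStats(m);k=1+np.argmax(s[1:,4]);q=c[l==k]
    print(n,len(q),"z med",np.median(q[:,2]))
    g=np.round((q[:,:2]-[.4,-.3])*1000).astype(int)
    G=np.zeros((320,260),np.uint8);G[g[:,0],g[:,1]]=255
    G=cv2.morphologyEx(G,cv2.MORPH_CLOSE,np.ones((9,9),np.uint8))
    cs,_=cv2.findContours(G,cv2.RETR_EXTERNAL,2);G2=cv2.drawContours(G*0,cs,-1,255,-1)
    body=cv2.morphologyEx(G2,cv2.MORPH_OPEN,cv2.getStructuringElement(cv2.MORPH_ELLIPSE,(41,41)))
    tab=cv2.morphologyEx(cv2.subtract(G2,body),cv2.MORPH_OPEN,np.ones((9,9),np.uint8))
    for nm,M in(("body",body),("tab",tab)):
        cc,_=cv2.findContours(M,cv2.RETR_EXTERNAL,2)
        cc=max(cc,key=cv2.contourArea);(a,b),w,an=cv2.minAreaRect(cc)
        mo=cv2.moments(cc)
        print(nm,"rect ctr xy",.4+b/1000,-.3+a/1000,w,an,"centroid",.4+mo['m01']/mo['m00']/1000,-.3+mo['m10']/mo['m00']/1000)
        if nm=="tab":
            sel=M[g[:,0],g[:,1]]>0;print("tab z",np.median(q[sel,2]),np.std(q[sel,2]))
            print(cv2.boxPoints(((a,b),w,an))[:,::-1]/1000+[.4,-.3])
    cv2.imwrite(f"pics/G_{n}.png",cv2.resize(np.hstack([G2,tab]),None,fx=1.5,fy=1.5))
    h=cv2.cvtColor(img,cv2.COLOR_BGR2HSV);mm=cv2.inRange(h,(60,120,20),(100,255,120))
    cc,_=cv2.findContours(mm,cv2.RETR_EXTERNAL,2);cc=max(cc,key=cv2.contourArea)
    ap=cv2.approxPolyDP(cc,.03*cv2.arcLength(cc,True),True)[:,0];ap=np.array([plane(n,u,v,.003)[:2] for u,v in ap])
    print("mat",ap.mean(0),ap.tolist(),"z",np.median(c[mm>0][:,2]))
E
python3 m.py
```

```text
top 938 z med 0.12549955587062733
body rect ctr xy 0.5626896362304687 -0.16622413635253905 (150.0418243408203, 110.48870849609375) 68.19859313964844 centroid 0.5624254272953706 -0.16623814738469464
tab rect ctr xy 0.468637924194336 -0.14115519714355468 (23.95469856262207, 31.753902435302734) 21.801406860351562 centroid 0.4686677852348994 -0.1411826062639821
tab z 0.12577842258391647 0.0021885458561147976
[[ 0.47893103 -0.15817243]
 [ 0.44944827 -0.14637934]
 [ 0.45834482 -0.12413797]
 [ 0.48782758 -0.13593106]]
mat [0.56148883 0.17258915] [[0.6845529263441394, 0.27320708529847615], [0.461258129427851, 0.2956730832763561], [0.4362214702605096, 0.07280769071812289], [0.6639227792162405, 0.04866873971815295]] z 0.002926056347338002
scene 979 z med 0.12491681349304973
body rect ctr xy 0.5631523742675781 -0.15988397216796874 (153.5135040283203, 112.49787139892578) 68.35556030273438 centroid 0.5623113673113673 -0.15945465045465046
tab rect ctr xy 0.467 -0.13349999999999998 (28.0, 23.0) 90.0 centroid 0.46703047263681596 -0.13378451492537313
tab z 0.12529119289841317 0.0019515762472425077
[[ 0.453 -0.145]
 [ 0.453 -0.122]
 [ 0.481 -0.122]
 [ 0.481 -0.145]]
mat [0.55982762 0.22924562] [[0.5428105276994014, 0.2283076329779961], [0.5523878975987189, 0.22360054883148284], [0.5603350885709402, 0.23214931634782393], [0.5682757673042225, 0.21978901914932225], [0.5823190213321954, 0.22917951342481957], [0.5650919263415233, 0.22533936221708661], [0.565051101069637, 0.23722231567506286], [0.5571701918382597, 0.23172627447695082], [0.5476661442383832, 0.2393889294307332], [0.5571685617999607, 0.22575330665478266]] z 0.002705563697555591
```

```bash
python3 - <<'E'
import cv2,numpy as np
a=cv2.imread('pics/G_top.png');b=cv2.imread('pics/G_scene.png');cv2.imwrite('pics/GG.png',cv2.resize(np.hstack([a,b]),(800,246)))
E
```

```text
(no output)
```

View pics/GG.png

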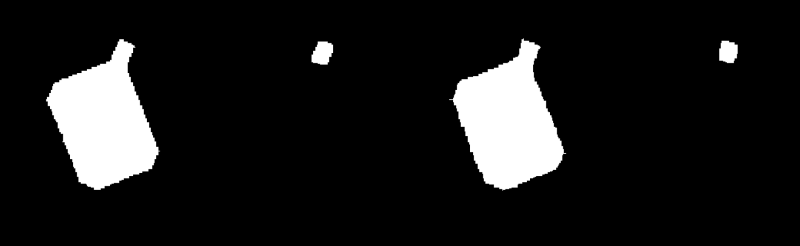

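```bash
python3 - <<'E'
from h import *
for n in("top","scene"):
    img=cv2.imread(f"pics/{n}0.png");c=np.load(n+"c.npy")
    b,g,r=[img[...,i].astype(int) for i in range(3)]
    mm=((g>r*1.5+8)&(g<110)).astype(np.uint8)*255
    mm=cv2.morphologyEx(mm,cv2.MORPH_OPEN,np.ones((3,3)))
    cc,_=cv2.findContours(mm,cv2.RETR_EXTERNAL,2);cc=max(cc,key=cv2.contourArea)
    ap=cv2.approxPolyDP(cc,.03*cv2.arcLength(cc,True),True)[:,0]
    w=np.array([plane(n,u,v,.003)[:2] for u,v in ap])
    print(n,"mat",ap.tolist(),w.round(4).tolist(),w.mean(0),np.linalg.norm(np.diff(w,axis=0),axis=1))
    # table z
    q=c[(c[...,0]>.3)&(c[...,0]<.7)&(abs(c[...,1])<.35)]
    print("table z",np.median(q[:,2][abs(q[:,2])<.02]))
    # dish top
    m=(c[...,2]>.009)&(c[...,2]<.03)&(c[...,0]>.3)&(c[...,0]<.52)&(c[...,1]<.1)&(c[...,1]>-.08)
    q=c[m];print("dish",len(q),q.mean(0),(q.min(0)+q.max(0))/2)
    for nm,bb in(("box",(.62,.8,-.06,.15)),):
        m=(c[...,2]>.03)&(c[...,2]<.045)&(c[...,0]>bb[0])&(c[...,0]<bb[1])&(c[...,1]<bb[3])&(c[...,1]>bb[2])
        q=c[m];print(nm,len(q),q.mean(0),(q.min(0)+q.max(0))/2)
E
```

```text
top mat [[213, 201], [203, 282], [285, 290], [292, 208]] [[0.6846, 0.2732], [0.4613, 0.2957], [0.4389, 0.0728], [0.6639, 0.0542]] [0.56216709 0.17397366] [0.22442212 0.22397427 0.22580478]
table z 0.0007788812741045259
dish 916 [ 0.40547675 -0.00397838  0.0161267 ] [0.42335798 0.02561773 0.01687093]
box 1086 [0.73575298 0.01575375 0.03466306] [0.73604289 0.0161203  0.03615398]
scene mat [[338, 292], [317, 356], [363, 390], [414, 358], [413, 324]] [[0.5366, 0.0813], [0.6711, 0.1751], [0.6481, 0.2873], [0.523, 0.3002], [0.4676, 0.2427]] [0.56928733 0.2173083 ] [0.16393763 0.1145336  0.12574916 0.07980345]
table z 0.0006738872864677781
dish 925 [0.40732128 0.00362061 0.01554084] [0.40543284 0.00193181 0.0162514 ]
box 1682 [0.73827727 0.02391108 0.03447707] [0.73778503 0.02196156 0.0355117 ]
```

```bash
python3 - <<'E'
from h import *
for n in("top","scene"):
    c=np.load(n+"c.npy")
    r=np.hypot(c[...,0],c[...,1]);m=(c[...,2]>.008)&(r<.2)&(c[...,2]<.4)
    q=c[m];print(n,len(q),np.histogram(q[:,2],bins=np.arange(0,.4,.02))[0])
    for lo,hi in((.008,.03),(.03,.06),(.06,.1),(.1,.15)):
        p=q[(q[:,2]>lo)&(q[:,2]<hi)][:,:2]
        if len(p)<20: continue
        A=np.c_[2*p,np.ones(len(p))];s=np.linalg.lstsq(A,(p**2).sum(1),rcond=None)[0]
        print(lo,hi,len(p),"circle",s[:2],np.sqrt(s[2]+s[0]**2+s[1]**2),p.min(0),p.max(0))
E
```

```text
top 4076 [1754  359  286  214  157  179  121  111  144  194  114  165  164  114
    0    0    0    0    0]
0.008 0.03 1931 circle [ 0.00139932 -0.00350633] 0.08831240744215632 [-0.04369787 -0.18232351] [0.10473628 0.19578564]
0.03 0.06 468 circle [ 0.00298751 -0.00307278] 0.06650223593680107 [-0.01649202 -0.07252453] [0.07124425 0.06702484]
0.06 0.1 371 circle [ 1.99061647e-05 -3.21576219e-03] 0.06245152856609291 [-0.00353995 -0.06590691] [0.0645649  0.06012464]
0.1 0.15 348 circle [-0.00042552 -0.00314028] 0.060478839648417076 [-0.00034948 -0.06137063] [0.06172822 0.05787748]
scene 9409 [1297  504  439  362  345  327  342  326  392  555  422  445  545  542
  515  443  358  397  411]
0.008 0.03 1548 circle [0.00075403 0.00299847] 0.08750883733585248 [-0.09321552 -0.10073284] [0.1069137  0.10884297]
0.03 0.06 692 circle [-0.00215068  0.00184653] 0.06998988230368948 [-0.06962983 -0.05791485] [0.0733413  0.07430557]
0.06 0.1 707 circle [0.00050512 0.00359535] 0.06154776131709601 [-0.04585169 -0.05399692] [0.06750299 0.06822705]
0.1 0.15 823 circle [0.00101305 0.0039594 ] 0.05871281600235659 [-0.02907454 -0.04829772] [0.06459838 0.06674514]
```

```bash
python3 -m handwheel '[{"jaw":50,"x":-20,"y":-8,"z":0,"twist":0},{"jaw":50,"x":-35,"y":-15,"z":0,"twist":0},{"jaw":50,"x":-35,"y":-15,"z":0,"twist":0},{"jaw":50,"x":-35,"y":-15,"z":0,"twist":0},{"jaw":50,"x":-35,"y":-15,"z":0,"twist":0},{"jaw":50,"x":-35,"y":-15,"z":0,"twist":0},{"jaw":50,"x":-35,"y":-15,"z":0,"twist":0},{"jaw":50,"x":-35,"y":-15,"z":0,"twist":0}]' 20
```

```text
time_s: 0.77
tcp_pos: [0.3702, 0.3493, 0.2428]
tool_rot: [0.124, 0.992, -0.003, -0.006]
wrist_force: [0.1, 1.3, 0.0]
width: 0.0498
```

```bash
cat > go.py <<'E'
import sys
from h import *
o=get_obs();T=R.from_quat(o["tool_rot"]);t=np.array([float(a) for a in sys.argv[1:4]])
M=T.as_matrix();y=np.degrees(np.arctan2(M[1,1],M[0,1]))
print("t",o["time_s"],"tcp",o["tcp_pos"].round(4) if hasattr(o["tcp_pos"],'round') else o["tcp_pos"],"d_tool mm",(T.inv().apply(t-np.array(o["tcp_pos"]))*1000).round(1),"y ang",y.round(2),"tilt xy",np.round(np.degrees(M[:2,2]),2),"w",o["width"],"F",np.round(o["wrist_force"],2))
E
python3 go.py .467 -.1375 .2
```

```text
t 0.7667 tcp [0.3702 0.3493 0.2428] d_tool mm [-213.8 -447.8   43.6] y ang 75.8 tilt xy [-0.74 -0.25] w 0.04977136054400501 F [0.09 1.34 0.03]
```

```bash
python3 -m handwheel '[{"jaw":50,"x":-18,"y":-35,"z":0,"twist":1},{"jaw":50,"x":-18,"y":-35,"z":0,"twist":1},{"jaw":50,"x":-18,"y":-35,"z":0,"twist":1},{"jaw":50,"x":-18,"y":-35,"z":0,"twist":1},{"jaw":50,"x":-18,"y":-35,"z":0,"twist":1},{"jaw":50,"x":-18,"y":-35,"z":0,"twist":1},{"jaw":50,"x":-18,"y":-35,"z":0,"twist":1},{"jaw":50,"x":-18,"y":-35,"z":0,"twist":1}]'; python3 go.py .467 -.1375 .2
```

```text
time_s: 1.43
tcp_pos: [0.4251, 0.0238, 0.24]
tool_rot: [0.197, 0.98, -0.004, -0.006]
wrist_force: [-0.0, -0.1, -0.0]
width: 0.0502
t 1.4333 tcp [0.4251 0.0238 0.24  ] d_tool mm [-101.4 -132.1   40.4] y ang 67.28 tilt xy [-0.76 -0.37] w 0.05022838862437377 F [-0.03 -0.11 -0.04]
```

```bash
python3 -m handwheel '[{"jaw":50,"x":-25,"y":-32,"z":6,"twist":0},{"jaw":50,"x":-25,"y":-32,"z":6,"twist":0},{"jaw":50,"x":-25,"y":-32,"z":6,"twist":0},{"jaw":50,"x":-20,"y":-28,"z":6,"twist":0},{"jaw":50,"x":0,"y":0,"z":0,"twist":0},{"jaw":50,"x":0,"y":0,"z":0,"twist":0}]'; python3 go.py .467 -.1375 .2
python3 - <<'E'
from h import *
for n in("scene","top"):
    p,d=get_image(n);cv2.imwrite(f"pics/{n}1.png",p);np.save(n+"1d.npy",d)
    w=p[90:290,190:390] if n=="scene" else p[160:320,300:460]
    cv2.imwrite(f"pics/{n}1z.png",cv2.resize(w,(590,590),interpolation=2))
E
```

```text
time_s: 1.93
tcp_pos: [0.4607, -0.1432, 0.2155]
tool_rot: [0.206, 0.979, -0.007, -0.005]
wrist_force: [-0.2, 0.2, -0.2]
width: 0.0503
t 1.9333 tcp [ 0.4607 -0.1432  0.2155] d_tool mm [-3.6  8.  15.3] y ang 66.27 tilt xy [-0.75 -0.63] w 0.05032299010938549 F [-0.24  0.24 -0.22]
```

View pics/scene1z.png

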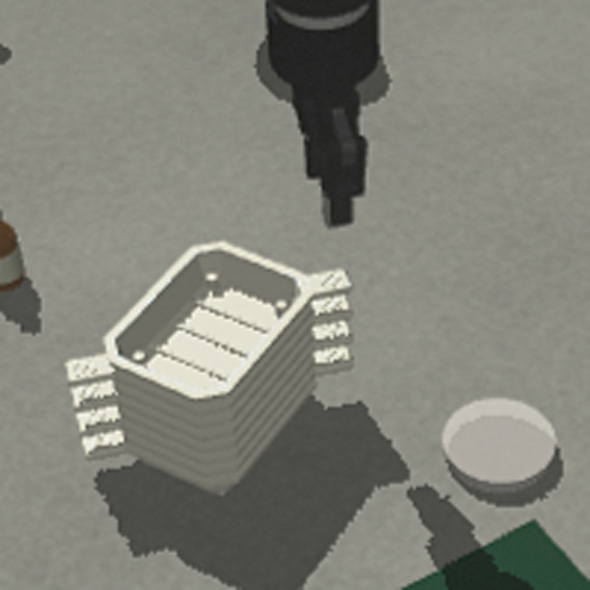

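View pics/top1z.png

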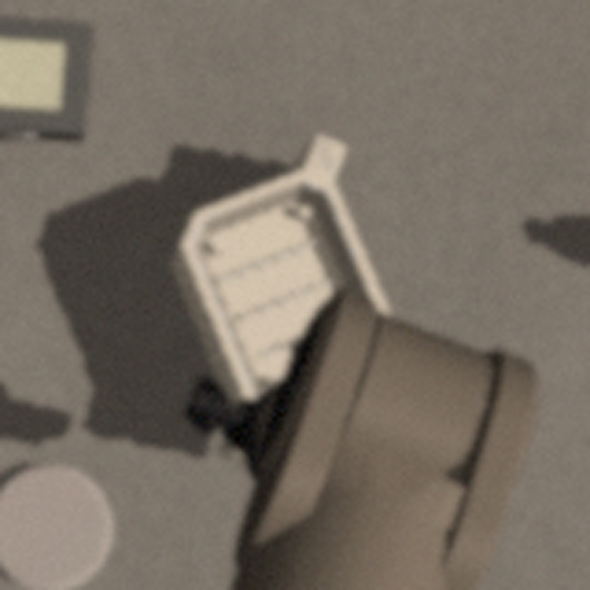

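```bash
python3 -m handwheel '[{"jaw":50,"x":-2,"y":5,"z":20,"twist":-0.5},{"jaw":50,"x":-2,"y":3,"z":20,"twist":0},{"jaw":50,"x":0,"y":1,"z":20,"twist":0},{"jaw":50,"x":0,"y":0,"z":8,"twist":0},{"jaw":50,"x":0,"y":0,"z":0,"twist":0},{"jaw":50,"x":0,"y":0,"z":0,"twist":0}]'; python3 go.py .467 -.1375 .122
```

```text
time_s: 2.53
tcp_pos: [0.4695, -0.1248, 0.1469]
tool_rot: [0.191, 0.982, -0.003, -0.004]
wrist_force: [0.2, 0.5, 0.2]
width: 0.0502
t 2.5333 tcp [ 0.4695 -0.1248  0.1469] d_tool mm [ -2.6 -12.5  25. ] y ang 67.95 tilt xy [-0.5  -0.25] w 0.05015454938239011 F [0.24 0.51 0.25]
```

```bash
python3 -m handwheel '[{"jaw":50,"x":-1,"y":-6,"z":4,"twist":0.5},{"jaw":50,"x":-1,"y":-4,"z":0,"twist":0.3},{"jaw":50,"x":0,"y":0,"z":0,"twist":0},{"jaw":50,"x":0,"y":0,"z":0,"twist":0},{"jaw":50,"x":0,"y":0,"z":0,"twist":0}]'; python3 go.py .467 -.1375 .122
```

```text
time_s: 2.95
tcp_pos: [0.4698, -0.1356, 0.1464]
tool_rot: [0.198, 0.98, -0.002, -0.0]
wrist_force: [0.1, 0.1, 0.4]
width: 0.0498
t 2.95 tcp [ 0.4698 -0.1356  0.1464] d_tool mm [ 1.8 -2.7 24.4] y ang 67.18 tilt xy [-0.1  -0.27] w 0.04981593102422955 F [0.05 0.1  0.39]
```

```bash
python3 -m handwheel '[{"jaw":50,"x":1,"y":-2,"z":12,"twist":0},{"jaw":50,"x":0,"y":0,"z":10,"twist":0},{"jaw":50,"x":0,"y":0,"z":4,"twist":0},{"jaw":50,"x":0,"y":0,"z":0,"twist":0},{"jaw":50,"x":0,"y":0,"z":0,"twist":0}]'; python3 go.py .467 -.1375 .122
python3 - <<'E'
from h import *
p,d=get_image("scene");np.save("s2d.npy",d);cv2.imwrite("pics/s2.png",cv2.resize(p[130:250,240:360],(600,600),interpolation=2))
E
```

```text
time_s: 3.37
tcp_pos: [0.4697, -0.138, 0.121]
tool_rot: [0.198, 0.98, -0.002, 0.002]
wrist_force: [-0.0, 0.7, 0.3]
width: 0.05
t 3.3667 tcp [ 0.4697 -0.138   0.121 ] d_tool mm [ 2.7 -0.6 -1. ] y ang 67.11 tilt xy [ 0.15 -0.29] w 0.05000742777251249 F [-0.02  0.68  0.33]
```

View pics/s2.png

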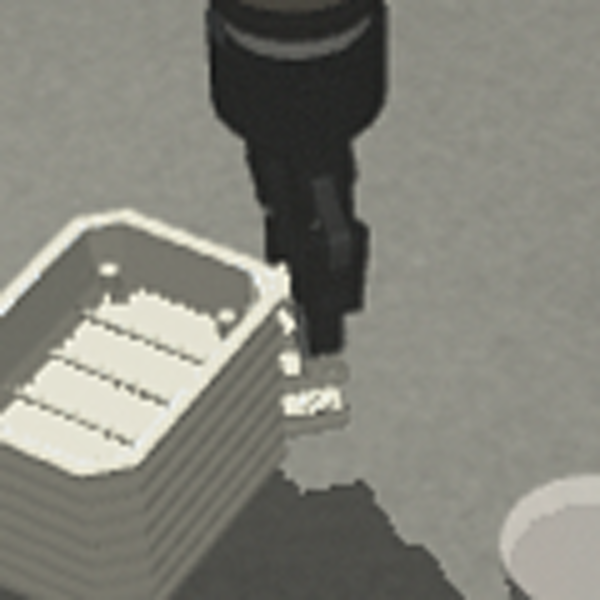

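```bash
python3 -m handwheel '[{"jaw":35,"x":0,"y":0,"z":0,"twist":0},{"jaw":29,"x":0,"y":0,"z":0,"twist":0},{"jaw":27,"x":0,"y":0,"z":0,"twist":0},{"jaw":26,"x":0,"y":0,"z":0,"twist":0},{"jaw":25,"x":0,"y":0,"z":0,"twist":0}]' 20; python3 go.py .467 -.1375 .122;python3 -m handwheel '[{"jaw":20,"x":0,"y":0,"z":0,"twist":0},{"jaw":15,"x":0,"y":0,"z":0,"twist":0},{"jaw":15,"x":0,"y":0,"z":0,"twist":0}]' 20; python3 go.py .467 -.1375 .122
```

```text
time_s: 3.83
tcp_pos: [0.4706, -0.1382, 0.1222]
tool_rot: [0.198, 0.98, -0.002, 0.003]
wrist_force: [0.6, -0.6, -0.6]
width: 0.0249
t 3.8333 tcp [ 0.4706 -0.1382  0.1222] d_tool mm [ 3.6 -0.8  0.2] y ang 67.14 tilt xy [ 0.26 -0.32] w 0.024920632136252733 F [ 0.63 -0.58 -0.61]
time_s: 4.08
tcp_pos: [0.4705, -0.1384, 0.1223]
tool_rot: [0.199, 0.98, -0.002, 0.003]
wrist_force: [-0.5, -0.5, -0.5]
width: 0.0235
t 4.0833 tcp [ 0.4705 -0.1384  0.1223] d_tool mm [ 3.6 -0.5  0.3] y ang 67.06 tilt xy [ 0.28 -0.32] w 0.023500059727494783 F [-0.54 -0.5  -0.48]
```

```bash
python3 -m handwheel '[{"jaw":15,"x":0,"y":0,"z":-2,"twist":0},{"jaw":15,"x":0,"y":0,"z":-2,"twist":0},{"jaw":15,"x":0,"y":0,"z":-2,"twist":0},{"jaw":15,"x":0,"y":0,"z":0,"twist":0}]' 20; python3 go.py .4705 -.1384 .142
python3 - <<'E'
from h import *
p,d=get_image("scene");np.save("s3d.npy",d);cv2.imwrite("pics/s3.png",cv2.resize(p[150:270,200:320],(600,600),interpolation=2))
E
```

```text
time_s: 4.42
tcp_pos: [0.4707, -0.1388, 0.1282]
tool_rot: [0.199, 0.98, -0.003, 0.003]
wrist_force: [0.4, -0.9, 1.1]
width: 0.0238
t 4.4167 tcp [ 0.4707 -0.1388  0.1282] d_tool mm [  0.2   0.2 -13.8] y ang 67.07 tilt xy [ 0.28 -0.39] w 0.023759002024801364 F [ 0.4  -0.92  1.13]
```

View pics/s3.png

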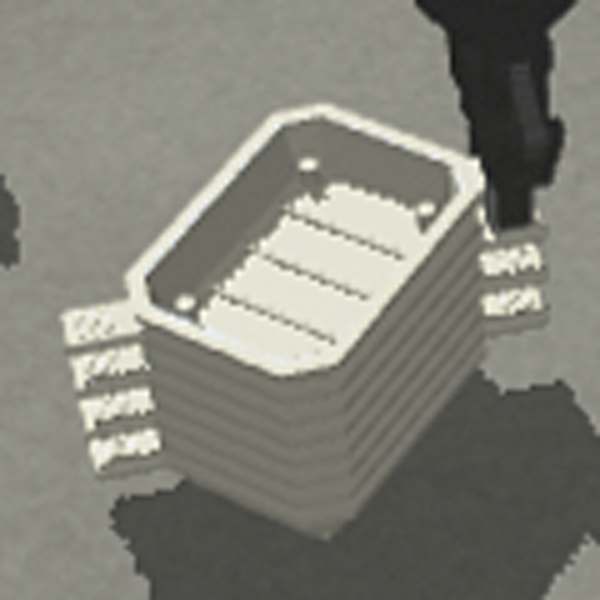

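```bash
cat > tilt.py <<'E'
import sys
from h import *
def fit(d,n="scene",dz=0,ctr=(.5626,-.163),yaw=22):
    c=cloud(n,d);q=c.reshape(-1,3).copy();q[:,1]+= -.0037 if n=="scene" else .0032
    a=np.radians(yaw);e=q[:,:2]-ctr;L=np.c_[e@[np.cos(a),np.sin(a)],e@[-np.sin(a),np.cos(a)]]
    X,Y=abs(L[:,0]),abs(L[:,1])
    ring=(X<.078)&(Y<.058)&((X>.070)|(Y>.050))&(X+Y<.114)&(X+Y>.05)
    ring&=(q[:,2]>.116+dz)&(q[:,2]<.17+dz)
    p=L[ring];z=q[ring,2];k=np.ones(len(z),bool)
    for i in range(8):
        s=np.linalg.lstsq(np.c_[p[k],np.ones(k.sum())],z[k],rcond=None)[0]
        r=z-np.c_[p,np.ones(len(z))]@s;k=abs(r)<max(.002,.004-.0005*i)
    f=lambda x,y:s@[x,y,1]
    print("n",k.sum(),len(k),"tilt deg",np.degrees(np.hypot(s[0],s[1])).round(2),"slopes deg",np.degrees(s[:2]).round(2),"rim tab-corner",f(-.067,.047).round(4),"tab top",f(-.079,.059).round(4),"heel",f(.067,-.047).round(4),"other",f(.067,.047).round(4),f(-.067,-.047).round(4))
if __name__=="__main__":
    fit(np.load(sys.argv[1]))
E
for f in scene0d scene1d s2d s3d;do python3 tilt.py $f.npy;done
```

```text
n 290 434 tilt deg 0.2 slopes deg [ 0.17 -0.1 ] rim tab-corner 0.1253 tab top 0.1253 heel 0.1259 other 0.1257 0.1255
n 302 452 tilt deg 0.36 slopes deg [ 0.17 -0.32] rim tab-corner 0.1251 tab top 0.125 heel 0.126 other 0.1255 0.1256
n 284 435 tilt deg 0.63 slopes deg [-0.27 -0.57] rim tab-corner 0.1251 tab top 0.125 heel 0.1254 other 0.1245 0.126
n 310 450 tilt deg 2.18 slopes deg [-1.97  0.95] rim tab-corner 0.1313 tab top 0.132 heel 0.1252 other 0.1267 0.1298
```

```bash
python3 -m handwheel '[{"jaw":15,"x":0,"y":0,"z":-2,"twist":0},{"jaw":15,"x":0,"y":0,"z":-2,"twist":0},{"jaw":15,"x":0,"y":0,"z":-2,"twist":0},{"jaw":15,"x":0,"y":0,"z":-2,"twist":0},{"jaw":15,"x":0,"y":0,"z":0,"twist":0}]' 20; python3 go.py .4705 -.1384 .142
python3 - <<'E'
from tilt import *
p,d=get_image("scene");fit(d);cv2.imwrite("pics/s4.png",cv2.resize(p[150:270,200:320],(600,600),interpolation=2))
E
```

```text
time_s: 4.88
tcp_pos: [0.4713, -0.1389, 0.1372]
tool_rot: [0.199, 0.98, -0.003, 0.004]
wrist_force: [1.7, -0.0, -1.6]
width: 0.0234
t 4.8833 tcp [ 0.4713 -0.1389  0.1372] d_tool mm [ 0.9  0.1 -4.8] y ang 67.07 tilt xy [ 0.37 -0.42] w 0.023355829653331037 F [ 1.68 -0.03 -1.64]
n 313 455 tilt deg 5.13 slopes deg [-4.77  1.87] rim tab-corner 0.1387 tab top 0.1401 heel 0.1245 other 0.1275 0.1356
```

```bash
python3 -m handwheel '[{"jaw":15,"x":0,"y":0,"z":-2,"twist":0},{"jaw":15,"x":0,"y":0,"z":-2,"twist":0},{"jaw":15,"x":0,"y":0,"z":-1.5,"twist":0},{"jaw":15,"x":0,"y":0,"z":0,"twist":0},{"jaw":15,"x":0,"y":0,"z":0,"twist":0}]' 20; python3 go.py .4705 -.1384 .142
python3 - <<'E'
from tilt import *
p,d=get_image("scene");fit(d);cv2.imwrite("pics/s5.png",cv2.resize(p[150:270,200:320],(600,600),interpolation=2))
E
```

```text
time_s: 5.35
tcp_pos: [0.47, -0.1382, 0.1429]
tool_rot: [0.199, 0.98, -0.002, 0.002]
wrist_force: [-0.6, 0.2, -2.0]
width: 0.0238
t 5.35 tcp [ 0.47   -0.1382  0.1429] d_tool mm [-0.5 -0.   0.9] y ang 67.08 tilt xy [ 0.22 -0.33] w 0.023829178313091066 F [-0.58  0.17 -1.99]
n 281 442 tilt deg 5.9 slopes deg [-5.46  2.23] rim tab-corner 0.1446 tab top 0.1462 heel 0.1282 other 0.1318 0.1409
```

View pics/s5.png

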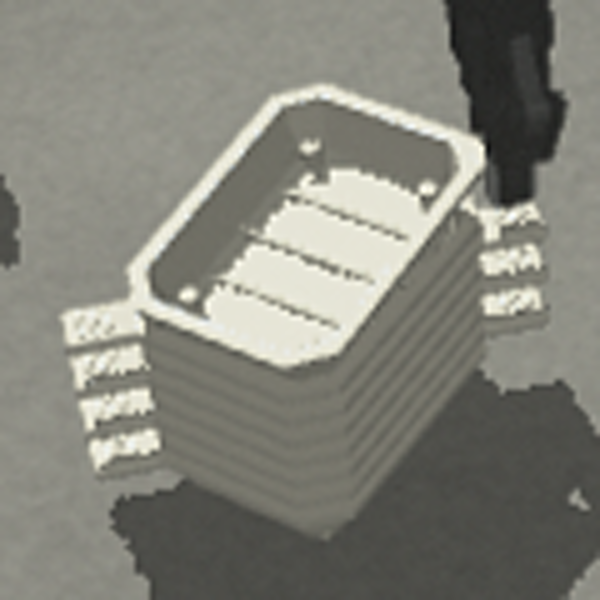

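```bash
python3 -m handwheel '[{"jaw":15,"x":0,"y":0,"z":2,"twist":0},{"jaw":15,"x":0,"y":0,"z":2,"twist":0},{"jaw":15,"x":0,"y":0,"z":2,"twist":0},{"jaw":15,"x":0,"y":0,"z":2,"twist":0},{"jaw":15,"x":0,"y":0,"z":0,"twist":0}]' 20; python3 go.py .4705 -.1384 .142
python3 - <<'E'
from tilt import *
p,d=get_image("scene");fit(d)
E
```

```text
time_s: 5.82
tcp_pos: [0.4706, -0.139, 0.1349]
tool_rot: [0.199, 0.98, -0.003, 0.004]
wrist_force: [-0.6, 0.3, 1.1]
width: 0.0237
t 5.8167 tcp [ 0.4706 -0.139   0.1349] d_tool mm [ 0.3  0.5 -7.1] y ang 67.01 tilt xy [ 0.34 -0.37] w 0.023679872979946483 F [-0.63  0.27  1.09]
n 323 451 tilt deg 3.34 slopes deg [-2.71  1.95] rim tab-corner 0.1373 tab top 0.1382 heel 0.1277 other 0.1309 0.1341
```

```bash
python3 -m handwheel '[{"jaw":10,"x":0,"y":0,"z":0,"twist":0},{"jaw":10,"x":0,"y":0,"z":0,"twist":0},{"jaw":10,"x":0,"y":0,"z":-2,"twist":0},{"jaw":10,"x":0,"y":0,"z":-2,"twist":0},{"jaw":10,"x":0,"y":0,"z":-2,"twist":0},{"jaw":10,"x":0,"y":0,"z":-2,"twist":0},{"jaw":10,"x":0,"y":0,"z":0,"twist":0}]' 110; python3 go.py .4705 -.1384 .142
python3 - <<'E'
from tilt import *
p,d=get_image("scene");fit(d);cv2.imwrite("pics/s6.png",cv2.resize(p[150:270,200:320],(600,600),interpolation=2))
E
```

```text
time_s: 6.45
tcp_pos: [0.47, -0.1379, 0.1431]
tool_rot: [0.198, 0.98, -0.002, 0.002]
wrist_force: [0.1, -0.1, -1.7]
width: 0.0218
t 6.45 tcp [ 0.47   -0.1379  0.1431] d_tool mm [-0.6 -0.3  1.1] y ang 67.11 tilt xy [ 0.21 -0.31] w 0.021757212450212848 F [ 0.12 -0.11 -1.66]
n 297 451 tilt deg 4.37 slopes deg [-3.61  2.46] rim tab-corner 0.1449 tab top 0.1461 heel 0.1324 other 0.1364 0.1408
```

View pics/s6.png

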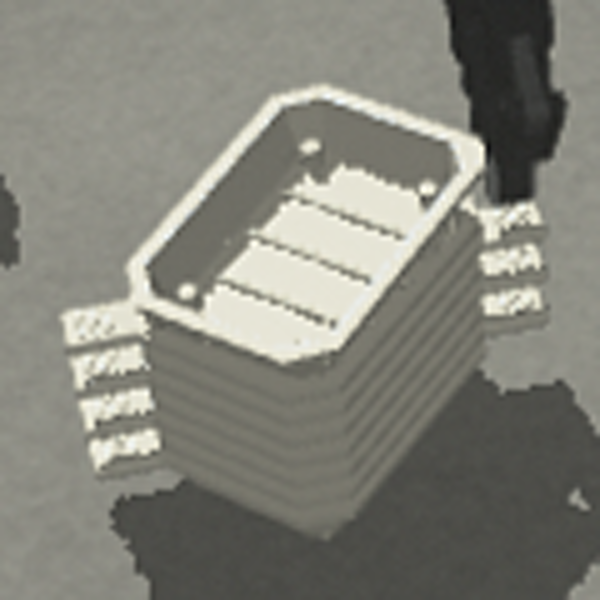

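```bash
python3 -m handwheel '[{"jaw":10,"x":0,"y":0,"z":-3,"twist":0},{"jaw":10,"x":0,"y":0,"z":-4,"twist":0},{"jaw":10,"x":0,"y":0,"z":-5,"twist":0},{"jaw":10,"x":0,"y":0,"z":-6,"twist":0},{"jaw":10,"x":0,"y":0,"z":-6,"twist":0},{"jaw":10,"x":0,"y":0,"z":-6,"twist":0},{"jaw":10,"x":0,"y":0,"z":-4,"twist":0},{"jaw":10,"x":0,"y":0,"z":0,"twist":0}]' 110; python3 go.py .4705 -.1384 .142
python3 - <<'E'
from tilt import *
p,d=get_image("scene");fit(d,dz=.025);cv2.imwrite("pics/s7.png",cv2.resize(p[130:270,190:330],(600,600),interpolation=2))
E
```

```text
time_s: 7.17
tcp_pos: [0.4696, -0.1374, 0.1808]
tool_rot: [0.198, 0.98, -0.002, 0.002]
wrist_force: [-0.5, 0.3, -1.1]
width: 0.0217
t 7.1667 tcp [ 0.4696 -0.1374  0.1808] d_tool mm [-1.  -0.5 38.8] y ang 67.13 tilt xy [ 0.19 -0.28] w 0.02166793164428414 F [-0.47  0.3  -1.1 ]
n 335 458 tilt deg 4.42 slopes deg [-3.61  2.55] rim tab-corner 0.1824 tab top 0.1837 heel 0.1698 other 0.174 0.1782
```

View pics/s7.png

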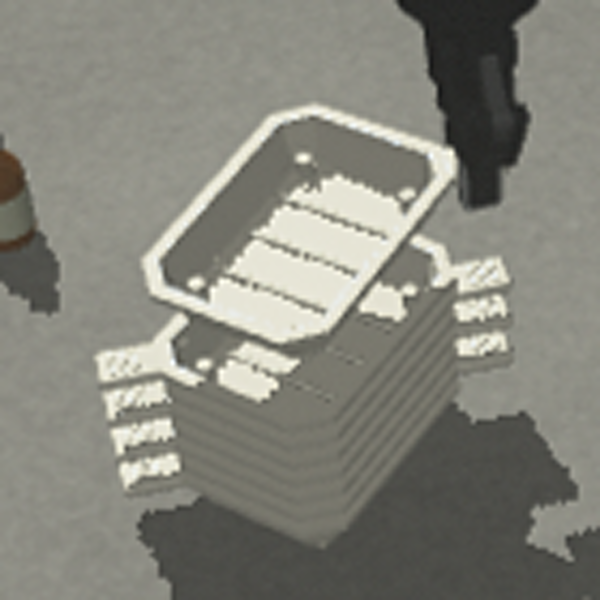

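```bash
python3 go.py .468 .202 .186; python3 -m handwheel '[{"jaw":10,"x":1,"y":6,"z":-1,"twist":0},{"jaw":10,"x":3,"y":12,"z":-1,"twist":0},{"jaw":10,"x":6,"y":16,"z":-1,"twist":0},{"jaw":10,"x":7,"y":18,"z":-1,"twist":0},{"jaw":10,"x":7,"y":18,"z":-1,"twist":0},{"jaw":10,"x":7,"y":18,"z":0,"twist":0},{"jaw":10,"x":7,"y":18,"z":0,"twist":0},{"jaw":10,"x":7,"y":18,"z":0,"twist":0}]' 110; python3 go.py .468 .202 .186
```

```text
t 7.2167 tcp [ 0.4696 -0.1374  0.1805] d_tool mm [133.3 312.1  -7.2] y ang 67.13 tilt xy [ 0.17 -0.28] w 0.02130946658472702 F [ 0.53 -1.58 -1.09]
time_s: 7.88
tcp_pos: [0.4754, -0.0038, 0.1838]
tool_rot: [0.204, 0.979, -0.004, 0.001]
wrist_force: [0.1, -0.2, -0.2]
width: 0.0214
t 7.8833 tcp [ 0.4754 -0.0038  0.1838] d_tool mm [ 89.2 185.6  -3.8] y ang 66.41 tilt xy [ 0.01 -0.42] w 0.021414906285516386 F [ 0.12 -0.24 -0.23]
```

```bash
python3 -m handwheel '[{"jaw":10,"x":8,"y":18,"z":0,"twist":0},{"jaw":10,"x":8,"y":18,"z":0,"twist":0},{"jaw":10,"x":8,"y":18,"z":0,"twist":0},{"jaw":10,"x":8,"y":18,"z":0,"twist":0},{"jaw":10,"x":8,"y":18,"z":0,"twist":0},{"jaw":10,"x":8,"y":18,"z":0,"twist":0},{"jaw":10,"x":8,"y":16,"z":0,"twist":0},{"jaw":10,"x":8,"y":12,"z":0,"twist":0}]' 110; python3 go.py .468 .202 .186
```

```text
time_s: 8.55
tcp_pos: [0.4673, 0.1606, 0.1803]
tool_rot: [0.202, 0.979, -0.003, -0.002]
wrist_force: [0.7, 0.2, -0.8]
width: 0.0218
t 8.55 tcp [0.4673 0.1606 0.1803] d_tool mm [15.8 38.3 -5.9] y ang 66.68 tilt xy [-0.31 -0.29] w 0.021779018739974003 F [ 0.68  0.2  -0.77]
```

```bash
python3 -m handwheel '[{"jaw":10,"x":7,"y":6,"z":0,"twist":0},{"jaw":10,"x":4,"y":3,"z":0,"twist":0},{"jaw":10,"x":0,"y":0,"z":0,"twist":0},{"jaw":10,"x":0,"y":0,"z":0,"twist":0},{"jaw":10,"x":0,"y":0,"z":0,"twist":0}]' 110; python3 go.py .468 .202 .186
python3 - <<'E'
from h import *
for n in("scene","top"):
    p,d=get_image(n);cv2.imwrite(f"pics/{n}8.png",p);np.save(n+"8d.npy",d)
E
```

```text
time_s: 8.97
tcp_pos: [0.4576, 0.1782, 0.1788]
tool_rot: [0.198, 0.98, -0.003, -0.004]
wrist_force: [-0.0, -0.1, -0.7]
width: 0.0216
t 8.9667 tcp [0.4576 0.1782 0.1788] d_tool mm [-0.3 25.9 -7.4] y ang 67.11 tilt xy [-0.53 -0.28] w 0.021585613933403233 F [-0.05 -0.14 -0.65]
```

View pics/scene8.png

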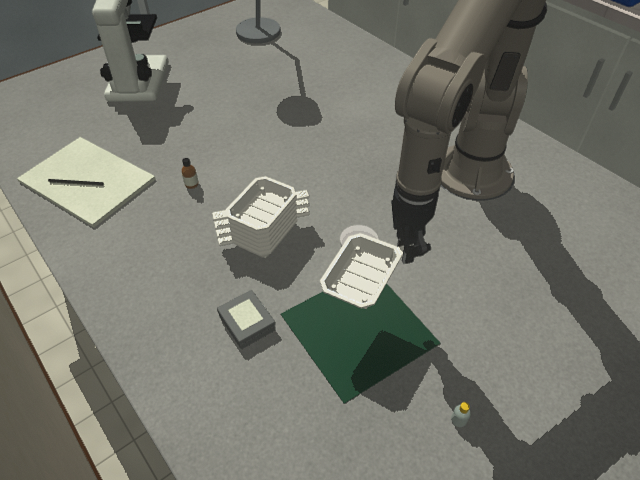

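View pics/top8.png

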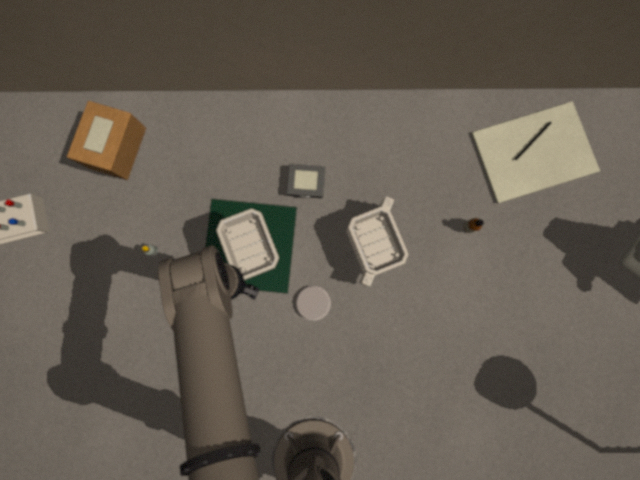

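```bash
python3 -m handwheel '[{"jaw":10,"x":0,"y":6,"z":-1,"twist":0},{"jaw":10,"x":0,"y":9,"z":-1,"twist":0},{"jaw":10,"x":0,"y":6,"z":-1,"twist":0},{"jaw":10,"x":0,"y":3,"z":-1,"twist":0},{"jaw":10,"x":0,"y":0,"z":0,"twist":0},{"jaw":10,"x":0,"y":0,"z":0,"twist":0},{"jaw":10,"x":0,"y":0,"z":0,"twist":0}]' 110; python3 go.py .468 .202 .182
python3 - <<'E'
from tilt import *
o=get_obs();t=np.array(o["tcp_pos"])
a=np.radians(22)
for n in("scene","top"):
    p,d=get_image(n);cv2.imwrite(f"pics/{n}9.png",p)
    c=cloud(n,d);c[...,1]+= -.0037 if n=="scene" else .0032
    v=(c[...,2]>.142)&(c[...,2]<.2)&(c[...,0]>t[0]+.01)&(p.min(-1)>60)&(abs(c[...,1]-.17)<.12)
    n_,l,s,_=cv2.connectedComponentsWithStats(v.astype(np.uint8));q=c[l==1+np.argmax(s[1:,4])]
    r=cv2.minAreaRect((q[:,:2]*1000).astype(np.float32));print(n,len(q),r,q[:,2].min())
    fit(d,n,dz=.03,ctr=np.array(r[0])/1000)
    # stack
    m=(c[...,2]>.105)&(c[...,2]<.12)&(abs(c[...,0]-.56)<.12)&(abs(c[...,1]+.163)<.1)
    n_,l,s,_=cv2.connectedComponentsWithStats(m.astype(np.uint8));q=c[l==1+np.argmax(s[1:,4])]
    print("stack rim",len(q),q.min(0),q.max(0),np.median(q[:,2]))
    e=q[:,:2]-[.5626,-.163];L=np.c_[e@[np.cos(a),np.sin(a)],e@[-np.sin(a),np.cos(a)]]
    k=(abs(L[:,0])<.085)&(abs(L[:,1])<.065)&(abs(L).sum(1)<.118)
    lo,hi=L[k].min(0),L[k].max(0)
    print("stack ctr local (m)",(lo+hi)/2)
    for nm,(x0,x1,y0,y1,z0,z1) in {"dish":(.3,.47,-.08,.08,.01,.03),"box":(.66,.81,-.06,.12,.03,.045)}.items():
        m=(c[...,0]>x0)&(c[...,0]<x1)&(c[...,1]>y0)&(c[...,1]<y1)&(c[...,2]>z0)&(c[...,2]<z1);print(nm,np.median(c[m],0).round(4))
E
```

```text
time_s: 9.65
tcp_pos: [0.4701, 0.2004, 0.1836]
tool_rot: [0.201, 0.98, -0.003, -0.003]
wrist_force: [0.3, -0.1, -1.4]
width: 0.0218
t 9.65 tcp [0.4701 0.2004 0.1836] d_tool mm [2.5 0.7 1.6] y ang 66.8 tilt xy [-0.41 -0.29] w 0.02180909087253925 F [ 0.34 -0.12 -1.38]
scene 4169 ((560.9034423828125, 180.19354248046875), (157.08836364746094, 127.17779541015625), 19.21647834777832) 0.14379010154386207
n 338 657 tilt deg 4.98 slopes deg [-4.13  2.79] rim tab-corner 0.1852 tab top 0.1866 heel 0.1709 other 0.1755 0.1806
stack rim 933 [ 0.4775636  -0.23630058  0.10500153] [ 0.67473087 -0.09073734  0.11728276] 0.11105776980542992
stack ctr local (m) [-0.00088524 -0.00100779]
dish [ 0.3977 -0.0114  0.0157]
box [0.7388 0.0211 0.0346]
top 2840 ((561.8370361328125, 175.79150390625), (152.3904266357422, 112.01179504394531), 21.687292098999023) 0.1427012558094325
n 292 411 tilt deg 5.11 slopes deg [-4.23  2.86] rim tab-corner 0.1853 tab top 0.1867 heel 0.1707 other 0.1754 0.1806
stack rim 866 [ 0.47822613 -0.23616231  0.10503519] [ 0.6744563  -0.09052275  0.11901492] 0.1114934728004271
stack ctr local (m) [ 0.00027833 -0.00028896]
dish [ 0.4044 -0.0022  0.0163]
box [0.7351 0.018  0.0345]
```

View pics/scene9.png

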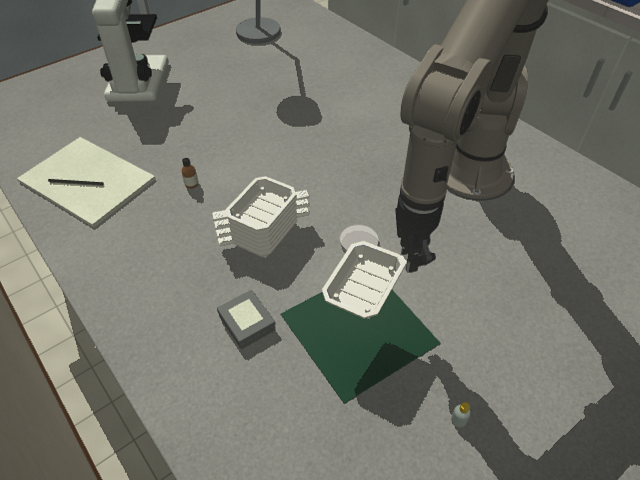

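```bash
python3 -m handwheel '[{"jaw":10,"x":0,"y":0,"z":0,"twist":0},{"jaw":10,"x":0,"y":0,"z":0,"twist":0},{"jaw":10,"x":0,"y":0,"z":0,"twist":0},{"jaw":10,"x":0,"y":0,"z":0,"twist":0},{"jaw":10,"x":0,"y":0,"z":0,"twist":0},{"jaw":10,"x":0,"y":0,"z":0,"twist":0},{"jaw":10,"x":0,"y":0,"z":0,"twist":0},{"jaw":10,"x":0,"y":0,"z":0,"twist":0}]' 110; python3 go.py .468 .202 .182
python3 - <<'E'
from tilt import *
for n in("scene","top"):
    p,d=get_image(n);fit(d,n,dz=.03,ctr=np.array([.562,.177]))
print(get_obs()["dq"])
E
```

```text
time_s: 10.42
tcp_pos: [0.4695, 0.199, 0.1835]
tool_rot: [0.202, 0.979, -0.004, -0.003]
wrist_force: [0.4, 0.8, -1.4]
width: 0.0216
t 10.4167 tcp [0.4695 0.199  0.1835] d_tool mm [2.5 2.2 1.5] y ang 66.7 tilt xy [-0.46 -0.32] w 0.021620381156392733 F [ 0.37  0.77 -1.37]
n 419 671 tilt deg 4.96 slopes deg [-4.43  2.23] rim tab-corner 0.1847 tab top 0.1861 heel 0.1707 other 0.1744 0.1811
n 279 396 tilt deg 4.96 slopes deg [-4.55  1.98] rim tab-corner 0.1846 tab top 0.186 heel 0.1708 other 0.174 0.1814
[-0.00011562  0.00095052  0.00176634 -0.00050437  0.00070541 -0.00068379
 -0.00080582]
```

Stable at about 5° and at rest, so I'm handing in.

```bash
python3 -c "
from station import *
print(hand_in())"
```

```text
the job is handed in; nothing more can be done
None
```

I took the uppermost tray by its corner tab, peeled it off the stack and handed in while still holding it by the tab above the mat. No verdict was reported, so the figures below are my own measurements.

- **Peel:** With a 20 N grip I raised the tab about 20 mm while the opposite corner stayed within about 2–3 mm of its seat. I then let the tab down 8 mm to reduce the tilt, tightened to 110 N and lifted the tray off whole.
- **Tray at the end:** Its centre is within about 5 mm of the mat's centre, with the underside about 150 mm above the bench. It was at rest, with joint speeds near zero.
- **Level:** The tray is not perfectly level. Both cameras give about 5.0° of tilt with the tab side high, inside the 8° limit. It grew from 4.4° after the lift to 5.0° over the mat, then held steady over a further 0.7 s.
- **Stack:** It moved by no more than about 1.5 mm, with its top rim still 111 mm up.
- **Bystanders:** The slide box is within about 3 mm by depth. The dish's view was partly blocked by the tray, so its reading is rough. I checked the vial and dropper only by eye, and both still stand where they were.

The two cameras disagreed by about 7 mm in y. I corrected each one against the robot's base at the origin, after which they agreed to about 4 mm or better.

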